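Lock the lid of the wide centrifuge rotor

ROBOT

A 6-joint arm with a two-finger parallel gripper is mounted at the origin on a cart in front of the work surface, level with it; the furniture and walls round the work are solid. World frame = base frame: x ahead of the robot, y to its left, z up, the work surface at z = 0. Lengths are in m, angles in rad, forces in N, time in s.
With the tool pointing down it reaches from about 0.35 to 0.775 m from the base axis. Payload 5.5 kg.
Tool frame: the origin (TCP) lies on the centre line of the jaws, within the pads' length; the fingertips stand 11 mm ahead of it and the grasp point (between the pads) lies 8 mm behind it (env.nose_length is the distance from the TCP to the fingertips, in m); x points along the fingers, z is the direction in which the jaws open and shut, and the axes are right-handed (so a half turn about x gives the same grasp; the last joint's range is limited). The gripper opens to 85 mm and grips with 20 to 120 N. Pads are 22 mm wide; open, the fingers measure 114 mm over their backs; the gripper's body (76 mm by 85 mm) begins 54 mm behind the grasp point. The pads swing forward as they close: fully open they stand 13 mm farther back than shut.
Start: joints at [-1.331, 0.313, 0.046, 1.304, 0, 1.431], TCP at [0.213, -0.534, 0.242] pointing down, gripper open.
Joint ranges: [-2.76, 2.76], [-0.86, 1.69], [-1.03, 1.26], [-2.2, 2.34], [-1.47, 1.5], [-3.14, 3.14]. Speed limits (rad/s): [2.57, 2.57, 3.14, 3.14, 3.14, 3.14].

INTERFACE

Orientations are given as a unit quaternion [w, x, y, z].
In Python, from workcell import env gives the robot as it stands. The module is installed in compiled form; this text tells all that it offers.
- The arm moves only by the tool step_arm, never from a script. Its argument "moves" is a list that holds one entry, the list of rows, each a list of 7 numbers: the turn, a rotation vector about the tool's x, y, z in rad, then the shift along the tool's x, y, z in m, then the opening, from 0 (shut) to 1 (fully open). In form: [[[rx, ry, rz, tx, ty, tz, grip], ...]]. A call has 1 to 12 rows; each row is the pose to reach, as a shift and turn from the pose measured when the call began, along the tool's axes at that moment; what a row does not reach only later rows make up. A row lasts 1/10 s, in which the tool goes at most 50 mm and 8.59 degrees, less where a joint would pass 70% of its speed; a pose out of reach is approached as far as the arm can. A call with a gripper value outside its range is refused whole. The fingers move at their own pace and stop on an object; "force" is the grip in N (left out, the last holds). Time passes only in rows, so rows that repeat a pose let the fingers close. It gives the time, the measured TCP pose, the force and the opening at its end, in the units of the state.
- env.get_state(): the state, without advancing time (a new reading comes with each control period).
- env.read_camera(name): name is "scene" or "side" or "wrist"; returns (picture, depth): 400x640x3 uint8, red, green, blue; 400x640 float32, m along the optical axis (not along the pixel's ray), 0 where there is no reading.
- env.get_calibration(name): a dict with "mtx" (3x3 intrinsics, pixels), "camera_from_world" (4x4, takes a point from world to camera coordinates); the wrist camera has in their place "T_tool_cam" (4x4, takes a point from camera to tool coordinates, whose origin is the TCP and whose axes are the tool frame's). Camera axes: x right, y down, z forward; pixel columns grow to the right and rows downward; lengths in m; the calibration is good to about 2 mm. A picture is of the moment at which its call begins: read the wrist's pose just before it. get_calibration takes no time and is no camera call.
- env.hand_in(): hands the job in, once; it reports no verdict.
Trained networks look in the newest picture that a camera, given by its name, has taken for a name from the list of things; names that differ only in an ending like _2 or _b are one class to them, and where a whole thing is asked for, a point or a joint stands for the part that bears it (a point fixed in the world has none). Each returns a list of dicts, best first, with "confidence" (0 to 1); they miss things now and then, are a little off and sometimes report something else, mostly with a low value. They report only what shows in the picture. A call takes as long as a camera call. They do not tell look-alikes from the thing itself.
- env.boxes_of(camera, thing): "uv" ([column, row] in pixels, amid what is visible of it).
- env.silhouettes(camera, thing): "mask" (400x640 bool, what is visible of it) and "uv" ([column, row] in pixels, amid what is visible of it).
The state is a dict: "clock": time; "joint_pos": joint angles; "qvel": joint speeds; "tau": joint torques, N m; "tcp_pos": TCP position; "orientation": TCP orientation; "wrist_force": force on the tool from outside, world axes, zero at the start; "ft_torque": the same for the moment, N m; "finger_gap": finger opening in m.
Only numpy, scipy, OpenCV 4.12 (cv2) and the standard library are available. Lean on these libraries where they do the work, as an engineer would, in place of code of your own. Each camera call takes 0.05 s, during which the arm holds its last target.

TASK

Two centrifuge rotors stand on the bench with their lids on but not locked. Turn the wing knob of the wider rotor clockwise until it clicks past its detent into the locked position, then let go of it; leave the knob of the narrower rotor as it is.

Things in the scene. Friction and masses are not known exactly. Their poses are not given: they have to be found in the camera images.
- wide_rotor_knob (a joint): Knob of the wide rotor (150 mm diameter, 80 mm high to the flat of its grey lid, fixed). 0 = open, grows clockwise from above, 1.05 rad (60 deg) = locked; stops at -0.06 and 1.14. A spring detent holds it in either seat: effort peaks near 0.14 N m at 0.26 rad, fades by half way (0.52), beyond which it snaps on to 1.05 by itself; let go sooner and it springs back to 0.
- wide_rotor_knob_grip (a point): On the axis of the wide rotor's black wing knob, 28 mm above the lid. The wing is an upright bar 18 mm thick, 48 mm long; top 13 mm above this point, foot on a 50 mm round flange 20 mm below it. x along the bar (white line on its -x half), y across it, z up; turns with the knob. On the lid a white dot marks open, a dash locked. A 7 mm high stud 33 mm off the axis stays below the flange top.
- narrow_rotor_knob (a joint): Knob of the narrow rotor (100 mm diameter, 66 mm high to the flat of its grey lid, otherwise alike): 0 = open, where it must stay.
- narrow_rotor_knob_grip (a point): The same point on the narrow rotor's wing knob, which is the same knob; axes likewise. The two rotors stand side by side, at least 0.2 m apart between axes, either one on the left.
Things that resemble listed ones, but are neither listed nor needed, are in the scene too. What is shaped like the part that bears wide_rotor_knob but green is not meant. Leave any turquoise look-alike of the part that bears narrow_rotor_knob alone.

How it is judged:
At the end, for the whole second after the job is handed in: The wide rotor's knob rests in its locked seat, 60 degrees clockwise of open, within 10 degrees; the narrow rotor's knob is still open, within 10 degrees (value of joint wide_rotor_knob above 0.87 rad and velocity of joint wide_rotor_knob below 0.1 rad/s and value of joint narrow_rotor_knob below 0.17 rad); the robot touches nothing.
It fails at once if the narrow rotor's knob is turned by more than 10 degrees (value of joint narrow_rotor_knob above 0.17 rad).
It also fails if it takes over 29 s, if anything falls off the work surface, if the arm or the gripper's body presses on something with over 40 N, if the wrist force passes 120 N, or if a joint passes its speed limit or range.

## Working session

There is one attempt and no reset: what is moved stays moved. The work goes in short steps, Python scripts to look and compute and a tool call to move; the robot and the scene stay as the last step left them, time stands still between calls to the robot, and variables do not carry over. Pictures are saved under pics/ and viewed, and the job is handed in when it is done.

Besides the shell and the picture viewer there is one more tool, called after ">>>" as name(argument=value, ...) on one line, values as JSON. step_arm: Moves the arm, as the interface text tells. Its arguments: {"type":"object","properties":{"moves":{"type":"array","items":{"type":"array","items":{"type":"array","items":{"type":"number"}}}},"force":{"type":"number"}},"required":["moves"]}

```bash
mkdir -p pics
cat > h.py <<'E'
import numpy as np, cv2
from workcell import env
def save(n,im): cv2.imwrite('pics/'+n,cv2.cvtColor(im,cv2.COLOR_RGB2BGR))
E
python3 - <<'E'
from h import *
s=env.get_state();print(s)
for c in ['scene','side']:
    im,d=env.read_camera(c);save(c+'0.png',im);np.savez(c+'0.npz',im=im,d=d)
    k=env.get_calibration(c);print(c,k)
    for t in ['wide_rotor_knob','wide_rotor_knob_grip','narrow_rotor_knob']:
        print(t,[(b['uv'],b['confidence']) for b in env.boxes_of(c,t)])
print(env.get_calibration('wrist'))
E
```

```text
{'clock': 0.0, 'joint_pos': array([-1.33057887e+00,  3.14020731e-01,  4.50005076e-02,  1.30357961e+00,
       -4.34205671e-06,  1.43120824e+00]), 'qvel': array([ 0.0011885 , -0.00109778,  0.00039738, -0.00025653,  0.00036472,
        0.00034724]), 'tau': array([ 2.32567854e-04, -4.80628252e+01,  2.98531741e+01,  1.94617471e-02,
       -1.08842273e-04,  5.41308651e-06]), 'tcp_pos': array([ 0.21305824, -0.53356203,  0.24140607]), 'orientation': array([ 0.58491876,  0.39705592,  0.58586678, -0.39620293]), 'wrist_force': array([ 0.62304132,  0.44996813, -0.5061564 ]), 'ft_torque': array([-0.03057476,  0.05836097, -0.03900185]), 'finger_gap': 0.0855066078919755}
scene {'mtx': array([[483.20573028,   0.        , 315.95194111],
       [  0.        , 483.20573028, 196.12040609],
       [  0.        ,   0.        ,   1.        ]]), 'camera_from_world': array([[-0.83396764, -0.55180106,  0.00368348,  0.42129151],
       [-0.28874252,  0.43068474, -0.85506632,  0.21166282],
       [ 0.47024008, -0.71416122, -0.51850556,  1.09810684],
       [ 0.        ,  0.        ,  0.        ,  1.        ]])
[... 659 characters left out ...]
00.3, 260.2], 0.75), ([252.4, 159.8], 0.68)]
wide_rotor_knob_grip [([250.9, 160.2], 0.72), ([301.5, 261.0], 0.58)]
narrow_rotor_knob [([357.0, 146.1], 0.73), ([309.6, 168.1], 0.64)]
{'mtx': array([[295.60656325,   0.        , 318.08909577],
       [  0.        , 295.60656325, 197.79154829],
       [  0.        ,   0.        ,   1.        ]]), 'T_tool_cam': array([[ 5.96815297e-04, -3.11790069e-01,  9.50150828e-01,
        -1.31047554e-01],
       [-1.24698999e-03, -9.50150491e-01, -3.11789175e-01,
         7.92920884e-02],
       [ 9.99999044e-01, -9.98748027e-04, -9.55863444e-04,
         1.75522337e-04],
       [ 0.00000000e+00,  0.00000000e+00,  0.00000000e+00,
         1.00000000e+00]])}
```

View pics/scene0.png

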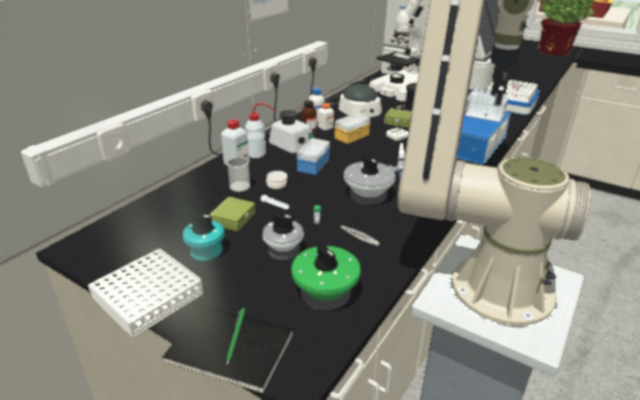

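View pics/side0.png

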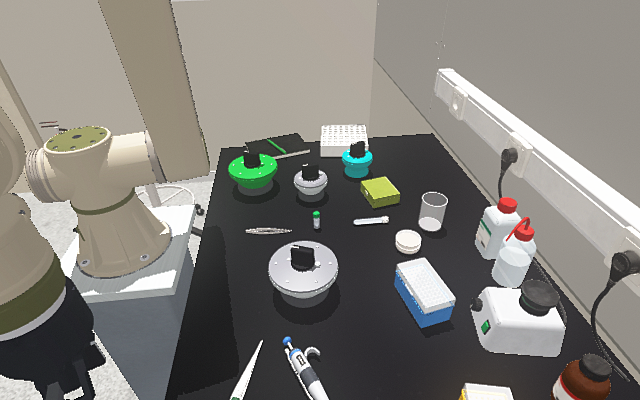

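The side view shows the wide grey rotor around (303,270) with its black knob at (302,257). The narrow grey one is at (310,180), and the green and turquoise look-alikes are at (253,170) and (357,160). Next I'll measure the wide knob.

```bash
cat >> h.py <<'E'
def cloud(c,d):
    k=env.get_calibration(c);K=k['mtx'];T=np.linalg.inv(k['camera_from_world'])
    v,u=np.mgrid[:400,:640]
    P=np.stack([(u-K[0,2])/K[0,0]*d,(v-K[1,2])/K[1,1]*d,d],-1)
    return P@T[:3,:3].T+T[:3,3]
E
python3 - <<'E'
from h import *
for c,(u,v) in dict(side=(303,262),scene=(371,175)).items():
    z=np.load(c+'0.npz');P=cloud(c,z['d']);im=z['im'].astype(int)
    B=np.zeros((400,640),bool);B[v-50:v+50,u-50:u+50]=1
    lid=B&(abs(P[...,2]-.08)<.004)&(z['d']>0)&(P[...,0]<.9)
    p=P[lid]; print(c,lid.sum(),p.min(0),p.max(0))
    A=np.c_[2*p[:,:2],np.ones(len(p))]
    # min enclosing circle
    print(cv2.minEnclosingCircle(p[:,:2].astype(np.float32)))
    kn=B&(P[...,2]>.095)&(P[...,2]<.14)&(im.sum(-1)<330)
    q=P[kn]; 
    t=q[q[:,2]>.114];print(len(q),len(t),q[:,2].max(),cv2.minAreaRect(t[:,:2].astype(np.float32)),t.mean(0))
    s=z['im'][v-60:v+60,u-75:u+75]
    save(c+'crop.png',cv2.resize(s,None,fx=5,fy=5,interpolation=cv2.INTER_CUBIC))
E
```

```text
side 1821 [ 0.37920124 -0.27500365  0.07600006] [ 0.52302444 -0.12879852  0.08388011]
((0.4504987299442291, -0.20202219486236572), 0.07338137179613113)
306 160 0.12271505629312451 ((0.4516805410385132, -0.20194607973098755), (0.01887928694486618, 0.0457596592605114), 66.01934051513672) [ 0.45227591 -0.20488909  0.11957969]
scene 470 [ 0.3819193  -0.2605086   0.07602439] [ 0.52056043 -0.12144216  0.0839415 ]
((0.4490659534931183, -0.19426697492599487), 0.07293495535850525)
138 53 0.12216043280253619 ((0.45099133253097534, -0.19764894247055054), (0.021500417962670326, 0.04965566471219063), 59.32769012451172) [ 0.45029856 -0.19388188  0.11842432]
```

View pics/sidecrop.png

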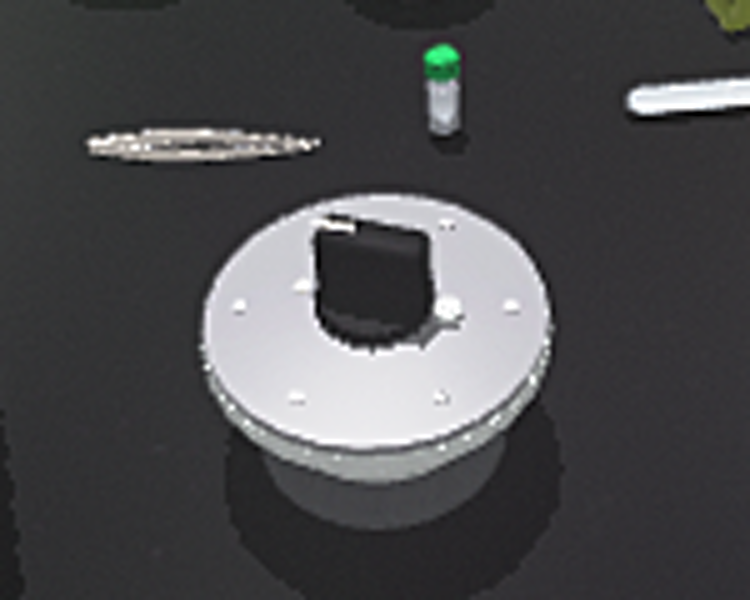

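The crop shows the white line on the top left of the wing, so the bar's -x half points left and its yaw is about -24°. The axis is near (0.4505, -0.200). Now I'll plan the approach.

```bash
cat >> h.py <<'E'
from scipy.spatial.transform import Rotation as R
def rel(p,jaw_yaw):
    """shift and turn for target world pos, tool down, tool z at jaw_yaw(deg)"""
    s=env.get_state();q=s['orientation'];R0=R.from_quat([q[1],q[2],q[3],q[0]])
    a=np.radians(jaw_yaw);x=np.array([0,0,-1.]);z=np.array([np.cos(a),np.sin(a),0]);y=np.cross(z,x)
    R1=R.from_matrix(np.c_[x,y,z])
    return (R0.inv()*R1).as_rotvec(), R0.inv().apply(np.array(p)-s['tcp_pos'])
def yaw():
    q=env.get_state()['orientation'];m=R.from_quat([q[1],q[2],q[3],q[0]]).as_matrix();return m,np.degrees(np.arctan2(m[1,2],m[0,2]))
E
python3 - <<'E'
from h import *
m,y=yaw();print(m.round(3),y)
for j in (66,-114): print(rel([.4505,-.200,.215],j))
E
```

```text
[[-0.     0.929  0.371]
 [ 0.     0.371 -0.929]
 [-1.     0.    -0.   ]] -68.23960502512796
(array([-2.34292309e+00, -4.80445260e-05, -2.52861608e-04]), array([ 0.02723779,  0.34425417, -0.22219549]))
(array([ 7.98669552e-01, -2.04253715e-04,  3.88088686e-05]), array([ 0.02723779,  0.34425417, -0.22219549]))
```

>>> step_arm(moves=[[[-0.15, 0, 0, 0, 0.03, -0.02, 1], [-0.3, 0, 0, 0, 0.065, -0.042, 1], [-0.45, 0, 0, 0, 0.1, -0.065, 1], [-0.6, 0, 0, 0, 0.13, -0.085, 1], [-0.75, 0, 0, 0, 0.16, -0.104, 1], [-0.9, 0, 0, 0, 0.19, -0.123, 1], [-1.05, 0, 0, 0.005, 0.22, -0.142, 1], [-1.2, 0, 0, 0.01, 0.25, -0.161, 1], [-1.35, 0, 0, 0.015, 0.28, -0.18, 1], [-1.5, 0, 0, 0.02, 0.31, -0.2, 1], [-1.65, 0, 0, 0.025, 0.33, -0.212, 1], [-1.8, 0, 0, 0.027, 0.344, -0.222, 1]]])

```text
clock: 1.6
tcp_pos: [0.451, -0.1986, 0.2149]
orientation: [0.674, -0.214, 0.674, 0.215]
wrist_force: [-1.0, -0.0, 0.1]
finger_gap: 0.0857
```

Run:
```python
from h import *
print(yaw()[1],env.get_state()['joint_pos'],rel([.4505,-.200,.215],66))
```

```text
35.35123693287916 [-5.78041015e-01  1.65714588e-01 -2.13754662e-01  1.19181203e+00
  3.00522812e-04  3.75759732e-01] (array([-5.34921784e-01,  2.49306643e-04, -5.20781660e-04]), array([-0.00014897, -0.00081003, -0.0012367 ]))
```

>>> step_arm(moves=[[[-0.15, 0, 0, 0, -0.001, -0.001, 1], [-0.3, 0, 0, 0, -0.001, -0.001, 1], [-0.43, 0, 0, 0, -0.001, -0.001, 1], [-0.535, 0, 0, 0, -0.001, -0.001, 1], [-0.535, 0, 0, 0, -0.001, -0.001, 1]]])

```text
clock: 2.1
tcp_pos: [0.4508, -0.2, 0.2149]
orientation: [0.593, -0.385, 0.593, 0.385]
wrist_force: [0.2, 0.7, -0.3]
finger_gap: 0.0857
```

Run:
```python
from h import *
s=env.get_state();m,y=yaw();print(y,s['tcp_pos'])
im,d=env.read_camera('wrist');save('w1.png',im)
k=env.get_calibration('wrist');K=k['mtx'];T=k['T_tool_cam']
v,u=np.mgrid[:400,:640]
P=np.stack([(u-K[0,2])/K[0,0]*d,(v-K[1,2])/K[1,1]*d,d],-1)@T[:3,:3].T+T[:3,3]
P=P@m.T+s['tcp_pos']
near=(d>0)&(np.hypot(P[...,0]-.45,P[...,1]+.2)<.04)
top=near&(P[...,2]>.116)&(P[...,2]<.126)
t=P[top];print(len(t),np.median(t[:,2]),cv2.minAreaRect(t[:,:2].astype(np.float32)),t.mean(0))
fl=(d>0)&(np.hypot(P[...,0]-.45,P[...,1]+.2)<.1)&(abs(P[...,2]-.08)<.004)
print(fl.sum(),cv2.minEnclosingCircle(P[fl][:,:2].astype(np.float32)))
```

```text
66.01849535122611 [ 0.45082746 -0.19998615  0.21493016]
1175 0.11987618419386473 ((0.44957536458969116, -0.20002523064613342), (0.017842724919319153, 0.04725049436092377), 66.60975646972656) [ 0.44833866 -0.19922774  0.11968189]
10320 ((0.4499818682670593, -0.19945771992206573), 0.07204509526491165)
```

View pics/w1.png

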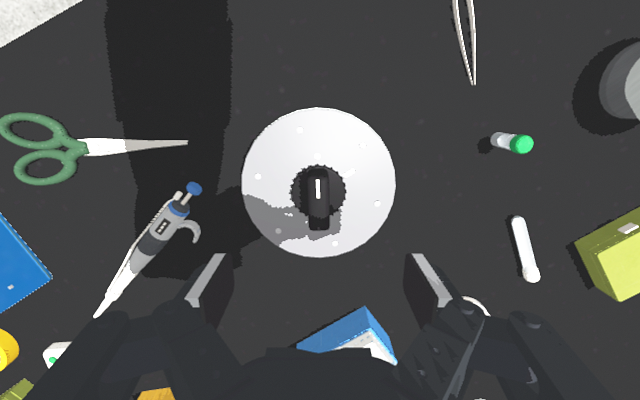

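The wrist view shows the bar upright at (318,198), midway between the fingers and aligned with them. Now I'll descend and grip.

>>> step_arm(moves=[[[0, 0, 0, 0.03, 0.001, 0, 1], [0, 0, 0, 0.06, 0.001, 0, 1], [0, 0, 0, 0.085, 0.001, 0, 1], [0, 0, 0, 0.1, 0.001, 0, 1], [0, 0, 0, 0.109, 0.001, 0, 1], [0, 0, 0, 0.109, 0.001, 0, 1], [0, 0, 0, 0.109, 0.001, 0, 0.5], [0, 0, 0, 0.109, 0.001, 0, 0.2], [0, 0, 0, 0.109, 0.001, 0, 0], [0, 0, 0, 0.109, 0.001, 0, 0], [0, 0, 0, 0.109, 0.001, 0, 0], [0, 0, 0, 0.109, 0.001, 0, 0]]], force=60)

```text
clock: 3.35
tcp_pos: [0.4504, -0.1998, 0.1066]
orientation: [0.594, -0.385, 0.593, 0.384]
wrist_force: [0.4, -0.1, 3.4]
finger_gap: 0.0169
```

>>> step_arm(moves=[[[0.1, 0, 0, 0, 0, 0, 0], [0.2, 0, 0, 0, 0, 0, 0], [0.3, 0, 0, 0, 0, 0, 0], [0.4, 0, 0, 0, 0, 0, 0], [0.5, 0, 0, 0, 0, 0, 0], [0.6, 0, 0, 0, 0, 0, 0], [0.7, 0, 0, 0, 0, 0, 0], [0.8, 0, 0, 0, 0, 0, 0], [0.9, 0, 0, 0, 0, 0, 0], [1.0, 0, 0, 0, 0, 0, 0], [1.05, 0, 0, 0, 0, 0, 0], [1.05, 0, 0, 0, 0, 0, 0]]])

```text
clock: 4.55
tcp_pos: [0.4509, -0.1995, 0.1066]
orientation: [0.707, -0.035, 0.705, 0.035]
wrist_force: [2.7, 1.7, 0.1]
finger_gap: 0.0168
```

Run:
```python
from h import *
s=env.get_state();print(yaw()[1],s['wrist_force'],s['ft_torque'],s['finger_gap'])
im,d=env.read_camera('wrist');save('w2.png',im)
```

```text
5.733279054952936 [2.68199789 1.71300086 0.09777541] [ 0.34020729 -0.43402369 -0.04684701] 0.01675332199527651
```

View pics/w2.png

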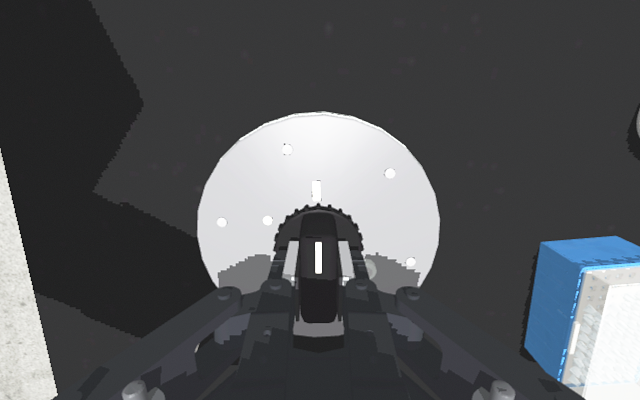

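The bar's white line at (318,257) now points at the locked dash at (317,190), and the open dot is off to the left at (267,220). Next I'll release and retreat straight up.

>>> step_arm(moves=[[[0, 0, 0, 0, 0, 0, 0.3], [0, 0, 0, 0, 0, 0, 0.7], [0, 0, 0, 0, 0, 0, 1], [0, 0, 0, 0, 0, 0, 1], [0, 0, 0, 0, 0, 0, 1], [0, 0, 0, -0.02, 0, 0, 1], [0, 0, 0, -0.05, 0, 0, 1], [0, 0, 0, -0.08, 0, 0, 1], [0, 0, 0, -0.11, 0, 0, 1], [0, 0, 0, -0.12, 0, 0, 1], [0, 0, 0, -0.12, 0, 0, 1]]])

```text
clock: 5.7
tcp_pos: [0.4514, -0.2001, 0.228]
orientation: [0.708, -0.036, 0.704, 0.035]
wrist_force: [-0.5, 0.0, -0.3]
finger_gap: 0.0851
```

Run:
```python
from h import *
s=env.get_state();m,y=yaw();print(y,s['tcp_pos'],s['wrist_force'],np.abs(s['qvel']).max())
im,d=env.read_camera('wrist');save('w3.png',im)
k=env.get_calibration('wrist');K=k['mtx'];T=k['T_tool_cam']
v,u=np.mgrid[:400,:640]
P=np.stack([(u-K[0,2])/K[0,0]*d,(v-K[1,2])/K[1,1]*d,d],-1)@T[:3,:3].T+T[:3,3]
P=P@m.T+s['tcp_pos']
top=(d>0)&(np.hypot(P[...,0]-.45,P[...,1]+.2)<.04)&(P[...,2]>.116)&(P[...,2]<.126)
print(cv2.minAreaRect(P[top][:,:2].astype(np.float32)))
i2,_=env.read_camera('side');save('side3.png',cv2.resize(i2[120:320,200:400],None,fx=3,fy=3))
```

```text
5.807059239836189 [ 0.45144873 -0.20011706  0.2280027 ] [-0.45883571  0.02394454 -0.26429674] 0.05787692476447308
((0.4501533508300781, -0.1996634602546692), (0.017330508679151535, 0.04676007479429245), 6.24109411239624)
```

View pics/w3.png

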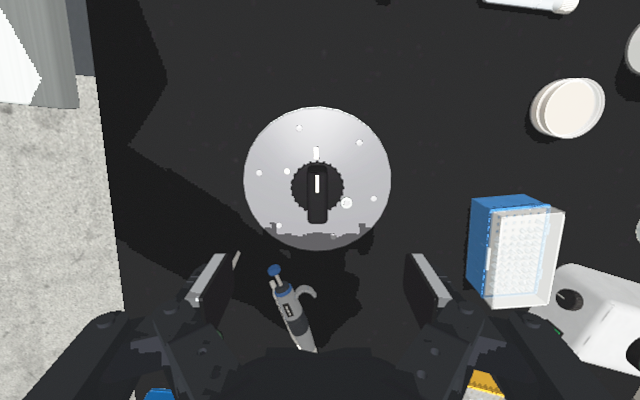

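View pics/side3.png

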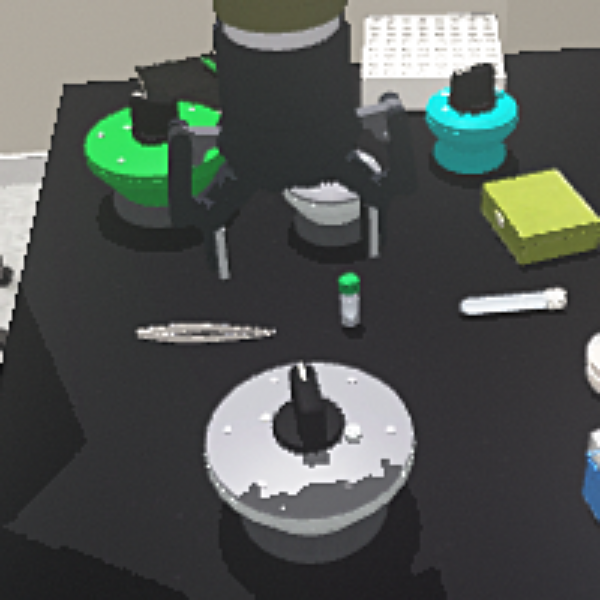

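The knob stays at the dash at (317,152), 60.4° clockwise of where it started. The gripper is well clear of everything.

```bash
python3 -c "
from workcell import env
print(env.hand_in())"
```

```text
the job is handed in; nothing more can be done
None
```

I turned the knob of the wide grey rotor to its locked position, let go, backed the gripper off about 12 cm straight up, and handed the job in at about 6 s of the 29 s.

- **Wide knob:** After release, the wrist camera showed the bar turned 60.4° clockwise from its starting angle. Its white line pointed at the locked dash.
- **Robot clear:** The last readings showed under 1 N at the wrist, the gripper fully open and nothing in contact.
- **Narrow rotor:** I never went near it or the green and turquoise look-alikes. I didn't measure the narrow knob's angle at the end because the gripper hid it in the last side view.

No check failed or disagreed.

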